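# Unpack the evidence stack onto its examination stations

## Task

Take the stack of evidence containers apart, one thing at a time, never carrying anything with something else still standing on it, and set each upright at its own station: the small jar in the round steel dish, the round tin in the middle of the balance pan, the square carton flat inside the square steel tray, and the long case centred on the rubber mat, lined up with it lengthwise. Tip nothing over, and leave the amber bottle and the magnifier where they are.

Things in the scene. Friction and masses are not known exactly. Their poses are not given: they have to be found in the camera images.
- jar: small round sample jar, white with a black screw cap, 34 mm diameter, 42 mm tall, about 40 g; starts at the very top of the stack, on the tin or on the carton (whichever lies at the case's +x end). Origin: centre of its underside, z up
- tin: round aluminium tin with a flat lid, 54 mm diameter, 36 mm tall, about 100 g; starts on one end of the case. Origin: centre of its underside, z up
- carton: square cardboard carton with a paper band round it, 48 x 48 mm, 36 mm tall, about 60 g; starts on the other end of the case, about 90 mm from the tin centre to centre, its sides nearly parallel to the case's. Origin: centre of its underside, x and y square to its sides, z up
- case: long grey plastic instrument case, closed, 160 mm (along its x) x 60 mm (its y) x 34 mm tall, about 250 g, a solid block with a flat top; the bottom of the stack, standing on the bench. Origin: centre of its underside, z up
- dish: small shallow round steel dish fixed to the bench, 68 mm outside and 62 mm inside diameter, rim 9 mm high, floor 3 mm above the bench. Origin: centre of its underside, at bench height, z up
- balance: small white electronic balance fixed to the bench, 104 mm wide, 124 mm deep, with a round steel pan 84 mm in diameter whose flat top is 28 mm above the bench (the housing round it is 22 mm high); the pan does not move. Origin: at bench height straight below the centre of the pan, z up; the housing reaches 72 mm to -x of it (display side) and 52 mm to +x
- tray: shallow square steel tray fixed to the bench, 86 x 86 mm outside, 80 x 80 mm inside, rim 9 mm high, floor 3 mm above the bench. Origin: centre of its underside, at bench height, x and y square to its sides, z up
- mat: black rubber mat with white scale marks along one long edge, fixed to the bench, 200 mm (along its x) x 100 mm (its y), 4 mm thick. Origin: centre of its underside, at bench height, z up
- bottle: bystander, not to be disturbed: amber glass dropper bottle, 42 mm diameter, 106 mm tall, loose. Origin: centre of its underside, z up
- magnifier: bystander, not to be disturbed: hand magnifier lying flat, lens ring 92 mm in diameter, black handle along its -x to 159 mm from the lens centre, up to 16 mm high, loose. Origin: centre of the lens ring's underside, z up
There are look-alikes about, which are no part of the job. There is more than one size of the balance; the one meant has the size given above.

How it is judged:
By the outcome, as a careful person would: the job done as asked, in the order asked, and still so for the second after the job is handed in, with the robot touching nothing.
It also fails if it takes over 115 s, if anything falls off the work surface, if the arm or the gripper's body presses on something with over 40 N, if the wrist force passes 120 N, or if a joint passes its speed limit or range.

## Robot

A 6-joint arm with a two-finger parallel gripper is mounted at the origin on the work surface. World frame = base frame: x ahead of the robot, y to its left, z up, the work surface at z = 0. Lengths are in m, angles in degrees, forces in N, time in s.
With the tool pointing down it reaches from about 0.375 to 0.9 m from the base axis. Payload 3.1 kg.
Tool frame: the origin (TCP) lies midway between the tips of the shut fingers; the grasp point (between the pads) lies 19 mm behind it; x points along the fingers, y is the direction in which the jaws open and shut, and the axes are right-handed (so a half turn about x gives the same grasp; the last joint's range is limited). The gripper opens to 87 mm and grips with 3 to 60 N. Pads are 19 mm wide; open, the fingers measure 117 mm over their backs; the gripper's body (75 mm by 190 mm) begins 51 mm behind the grasp point.
Start: joints at [55.491, 30.224, 82.088, -0, 67.689, -10.227], TCP at [0.257, 0.57, 0.223] pointing down, gripper open.
Joint ranges: [-176.69, 176.69], [-43.24, 126.21], [12.49, 139.97], [-82, 262], [0, 151.66], [-163.58, 163.58]. Speed limits (degrees/s): [159.86, 159.86, 180, 180, 180, 180].

## Interface

Orientations are given as a 3x3 rotation matrix whose columns are the frame's x, y, z axes.
In Python, from rig import bot gives the robot as it stands.
- The arm moves only by the tool play_rows, never from a script. Its argument "motion" is a list of rows, each a list of 3 entries, a list of its own where there are three numbers: the shift along the tool's x, y, z in mm, then the turn, a rotation vector about the tool's x, y, z in degrees, then the opening, from 0 (shut) to 1 (fully open). A call has 1 to 8 rows; each row is the pose to reach, as a shift and turn from the pose commanded when the call began, along the tool's axes at that moment; what a row does not reach only later rows make up. A row lasts 1/10 s, in which the tool goes at most 50 mm and 8.59 degrees, less where a joint would pass 70% of its speed; a pose out of reach is approached as far as the arm can. A call with a gripper value outside its range is refused whole. The fingers move at their own pace and stop on an object; the grip force is fixed at half the most. Time passes only in rows, so rows that repeat a pose let the fingers close. It gives the time, the measured TCP pose, the force and the opening at its end, in the units of the state.
- bot.read_state(): the state, without advancing time (a new reading comes with each control period).
- bot.capture(name): name is "scene" or "top" or "wrist"; returns a dict with "img" (384x512x3 uint8, blue, green, red), "mtx" (3x3 intrinsics, pixels), "k1" (the pictures are not rectified: a ray, as slopes to the right and down, at radius r is drawn at 1 + k1 r^2 times it, then the intrinsics apply), "rvec" (rotation vector, rad) and "tvec" (3), from world to camera coordinates, as OpenCV has them. Camera axes: x right, y down, z forward; pixel columns grow to the right and rows downward; lengths in m; the calibration is good to about 2 mm. A picture is of the moment at which its call begins. There is no depth.
- bot.hand_in(): hands the job in, once; it reports no verdict.
The state is a dict: "time_s": time; "joint_positions": joint angles; "qvel": joint speeds; "tau": joint torques, N m; "position": TCP position; "tcp_rot": TCP orientation; "force": force on the tool from outside, world axes, zero at the start; "moment": the same for the moment, N m; "opening": opening from 0.0 (shut) to 1.0 (fully open).
Only numpy, scipy, OpenCV 4.12 (cv2) and the standard library are available. Lean on these libraries where they do the work, as an engineer would, in place of code of your own. Each camera call takes 0.05 s, during which the arm holds its last target.

## Working session

There is one attempt and no reset: what is moved stays moved. The work goes in short steps, Python scripts to look and compute and a tool call to move; the robot and the scene stay as the last step left them, time stands still between calls to the robot, and variables do not carry over. Pictures are saved under pics/ and viewed, and the job is handed in when it is done.

Besides the shell and the picture viewer there is one more tool, called after "Emit:" as name([rows], argument=value, ...), one row to a line, values as JSON. play_rows: Moves the arm, as the interface text tells. Its arguments: {"type":"object","properties":{"motion":{"type":"array"}},"required":["motion"]}

```bash
ls; mkdir -p pics
python3 - <<'E'
from rig import bot
import cv2
s=bot.read_state();print(s)
for n in("scene","top","wrist"):
    c=bot.capture(n);cv2.imwrite(f"pics/{n}0.png",c["img"]);print(n,c["mtx"],c["k1"],c["rvec"],c["tvec"])
E
```

```text
pics
{'time_s': 0.0, 'joint_positions': array([ 5.54900829e+01,  3.02787262e+01,  8.21561955e+01,  9.84953367e-04,
        6.76889759e+01, -1.02267834e+01]), 'qvel': array([ 0.01641057, -0.01660235,  0.03261947, -0.00297559,  0.02476559,
       -0.07841208]), 'tau': array([ 2.08615011e-04, -4.40045857e+01, -1.76588452e+01,  6.31626067e-02,
        5.82159008e-02, -1.46714096e-04]), 'position': array([0.25657254, 0.56910863, 0.22157527]), 'tcp_rot': array([[-1.23822168e-03,  4.11250697e-01,  9.11521437e-01],
       [-1.77288461e-03,  9.11519801e-01, -4.11252367e-01],
       [-9.99997662e-01, -2.12524392e-03, -3.99563545e-04]]), 'force': array([ 0.35195866, -0.56545743, -1.21507045]), 'moment': array([-0.03408855, -0.01229853, -0.00204469]), 'opening': 1.0055331376927268}
scene [[435.36115592   0.         255.54223047]
 [  0.         435.36115592 192.57725725]
 [  0.           0.           1.        ]] 0.022441380510841942 [ 1.5882202   1.66952967 -0.92216487] [-0.13857898 -0.20542831  1.63078027]
top [[408.51023189   0.         261.03164375]
 [  0.         408.51023189 190.3142729 ]
 [  0.           0.           1.        ]] -0.13492329456847107 [ 2.22205209 -2.15874674  0.10987151] [0.13715287 0.49734453 1.28935693]
wrist [[287.22543863   0.         254.28951348]
 [  0.         287.22543863 191.74810356]
 [  0.           0.           1.        ]] -0.016545725610292595 [-2.44799391 -1.58253876 -0.20439664] [-0.62312935 -0.03297423  0.38872479]
```

View pics/scene0.png

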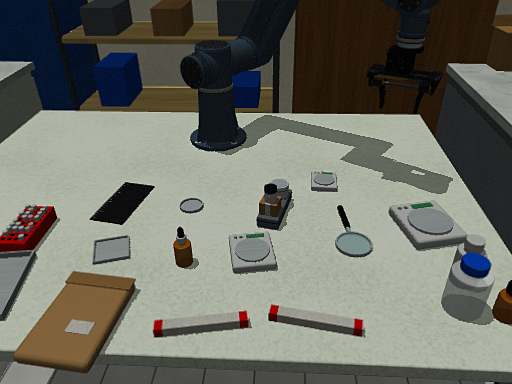

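View pics/top0.png

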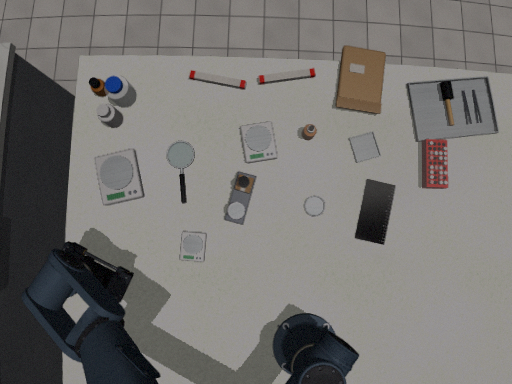

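View pics/wrist0.png

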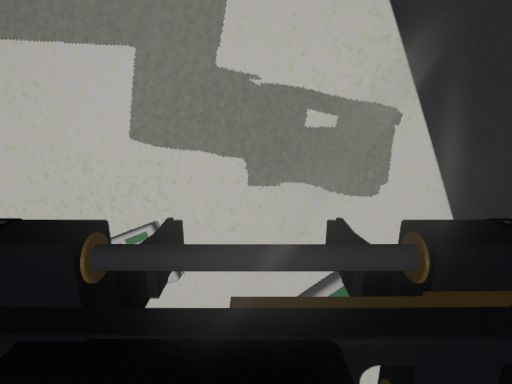

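```bash
cat > h.py <<'E'
import numpy as np, cv2, os
from scipy.spatial.transform import Rotation as R
from scipy.optimize import least_squares
from rig import bot
def cap(n,save=None):
    c=bot.capture(n)
    if save: cv2.imwrite(f"pics/{save}.png",c["img"]); np.savez(f"pics/{save}.npz",**c)
    return c
def load(f): 
    d=np.load(f"pics/{f}.npz"); return {k:d[k] for k in d.files}
def D(c): return np.array([float(c["k1"]),0,0,0,0])
def proj(c,P): return cv2.projectPoints(np.array(P,float).reshape(-1,3),c["rvec"],c["tvec"],c["mtx"],D(c))[0].reshape(-1,2)
def ray(c,uv):
    n=cv2.undistortPointsIter(np.array(uv,float).reshape(-1,1,2),c["mtx"],D(c),None,None,(3,50,1e-10)).reshape(-1,2)
    Rm=R.from_rotvec(np.ravel(c["rvec"])).as_matrix(); o=-Rm.T@np.ravel(c["tvec"])
    d=np.c_[n,np.ones(len(n))]@Rm; return o,d
def plane(c,uv,z):
    o,d=ray(c,uv); return o+d*((z-o[2])/d[:,2])[:,None]
def tri(obs):
    A=[];b=[]
    for c,uv in obs:
        o,d=ray(c,uv);d=d[0]/np.linalg.norm(d[0]);M=np.eye(3)-np.outer(d,d);A.append(M);b.append(M@o)
    return np.linalg.lstsq(np.vstack(A),np.hstack(b),rcond=None)[0]
def crop(c,x0,y0,x1,y1,k,name):
    im=cv2.resize(c["img"][y0:y1,x0:x1],None,fx=k,fy=k,interpolation=cv2.INTER_CUBIC)
    for x in range((x0+9)//10*10,x1,10): 
        cv2.line(im,((x-x0)*k,0),((x-x0)*k,6),(0,0,255),1)
        if x%20==0: cv2.putText(im,str(x),((x-x0)*k,16),0,.35,(0,0,255),1)
    for y in range((y0+9)//10*10,y1,10):
        cv2.line(im,(0,(y-y0)*k),(6,(y-y0)*k),(0,0,255),1)
        if y%20==0: cv2.putText(im,str(y),(8,(y-y0)*k+4),0,.35,(0,0,255),1)
    cv2.imwrite(f"pics/{name}.png",im)
E
python3 - <<'E'
from h import *
c=cap("top","top1"); crop(c,160,110,410,270,3,"top1c")
c=cap("scene","scene1"); crop(c,80,160,380,280,2,"scene1c")
c=load("top1")
for n,p in dict(balA=(258,140),balS=(193,246),balL=(118,177),dish=(314,206),tray=(365,147),mat=(375,212),bottle=(310,131),mag=(181,155),case=(240,198)).items(): print(n,plane(c,[p],0.0)[0].round(3))
E
```

```text
balA [0.66  0.166 0.   ]
balS [0.308 0.365 0.   ]
balL [0.525 0.622 0.   ]
dish [ 0.449 -0.023  0.   ]
tray [ 0.649 -0.191  0.   ]
mat [ 0.434 -0.226  0.   ]
bottle [ 0.696 -0.005  0.   ]
mag [0.603 0.416 0.   ]
case [0.468 0.219 0.   ]
```

View pics/top1c.png

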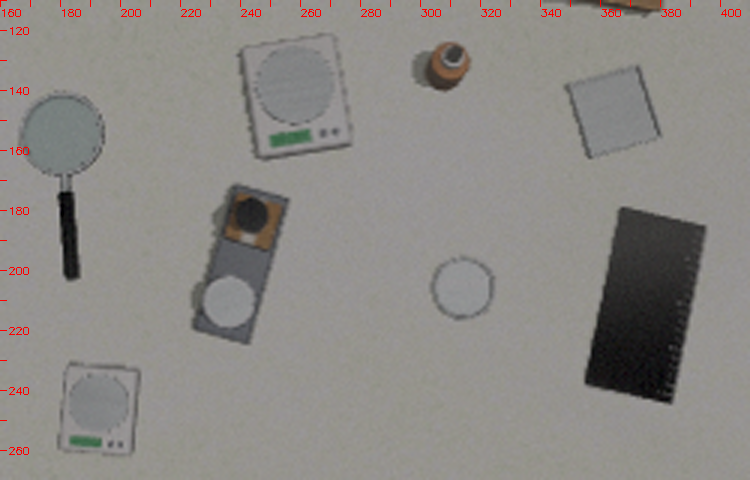

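View pics/scene1c.png

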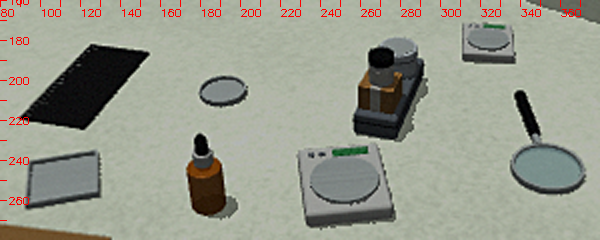

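Run:
```python
from h import *
c=load("top1")
def f(n,pts,z):
    P=plane(c,[(160+x/3-.33,110+y/3-.33) for x,y in pts],z)[:,:2]
    print(n,"centre",P.mean(0).round(4))
    if len(P)==4:
        e=np.roll(P,-1,0)-P; print("  sides",np.linalg.norm(e,axis=1).round(4),"ang",np.degrees(np.arctan2(e[:,1],e[:,0])).round(1))
    return P
f("balhousing",[(238,46),(333,34),(352,143),(258,159)],.022)
f("pan",[(294,84.5)],.028); f("pan width",[(255,84),(294,44),(333,84),(294,125)],.028)
f("tray",[(566,84),(638,66),(661,136),(589,158)],.009)
f("mat",[(622,207),(705,227),(672,404),(585,383)],.004)
f("dish",[(462.5,288)],.009);f("dish",[(431,288),(462,257),(494,288),(462,319)],.009)
f("case",[(235,184),(289,200),(249,344),(192,327)],.034)
f("tin",[(229,301)],.070);f("jar",[(251,214)],.112);f("bottle",[(447,67)],.04)
w=bot.capture("wrist");s=bot.read_state()
Rm=R.from_rotvec(w["rvec"].ravel()).as_matrix();o=-Rm.T@w["tvec"].ravel()
T=np.array(s["tcp_rot"]);print("cam in tool",T.T@(o-s["position"]),"axes\n",(T.T@Rm.T).round(3))
```

```text
balhousing centre [0.651  0.1655]
  sides [0.1037 0.1211 0.1023 0.1253] ang [ -80.8 -168.9  101.6   11.8]
pan centre [0.6613 0.1672]
pan width centre [0.6617 0.1672]
  sides [0.0607 0.0605 0.0613 0.061 ] ang [ -41.9 -134.6  138.6   44.9]
tray centre [ 0.6488 -0.1856]
  sides [0.0847 0.0818 0.0856 0.0855] ang [ -73.7 -161.6  108.7   17.7]
mat centre [ 0.4366 -0.225 ]
  sides [0.0962 0.1983 0.0997 0.197 ] ang [-101.5  169.6   77.8  -11.4]
dish centre [ 0.4492 -0.0207]
dish centre [ 0.4493 -0.0205]
  sides [0.0476 0.0481 0.0484 0.0471] ang [ -43.8 -132.5  135.1   46.5]
case centre [0.4673 0.2172]
  sides [0.0596 0.1574 0.0624 0.1574] ang [-104.9  166.2   75.1  -14.8]
tin centre [0.4263 0.2274]
jar centre [0.5119 0.2067]
bottle centre [0.6835 0.0044]
cam in tool [-0.16097277 -0.00079297 -0.06835808] axes
 [[ 0.001 -0.257  0.966]
 [ 1.     0.001 -0.   ]
 [-0.     0.966  0.257]]
```

```bash
cat >> h.py <<'E'
def goto(p,yang):
    """target TCP p, jaw direction angle yang (deg) -> shift in tool mm, turn"""
    s=bot.read_state();T=np.array(s["tcp_rot"]);a=np.radians(yang)
    y=np.array([np.cos(a),np.sin(a),0]);x=np.array([0,0,-1.]);G=np.c_[x,y,np.cross(x,y)]
    print("t",round(s["time_s"],2),"pos",np.round(s["position"],4),"yang",round(np.degrees(np.arctan2(T[1,1],T[0,1])),2),"open",round(s["opening"],3),"F",np.round(s["force"],1),"J",np.round(s["joint_positions"],0))
    print("shift",(T.T@(np.array(p)-s["position"])*1000).round(1),"turn",np.degrees(R.from_matrix(T.T@G).as_rotvec()).round(2))
E
python3 -c "
from h import *
goto((.544,.197,.26),75.3)"
```

```text
t 0.3 pos [0.2569 0.5695 0.2222] yang 65.72 open 1.001 F [-0.3 -1.  -0.1] J [ 55.  30.  82.  -0.  68. -10.]
shift [ -37.7 -221.5  414.9] turn [-9.58 -0.01  0.04]
```

Emit:
play_rows([
  [[-38,-222,415],[-9.6,0,0],1],
  [[-38,-222,415],[-9.6,0,0],1],
  [[-38,-222,415],[-9.6,0,0],1],
  [[-38,-222,415],[-9.6,0,0],1],
  [[-38,-222,415],[-9.6,0,0],1],
  [[-38,-222,415],[-9.6,0,0],1],
  [[-38,-222,415],[-9.6,0,0],1],
  [[-38,-222,415],[-9.6,0,0],1],
])

```text
time_s: 1.1
position: [0.4998, 0.2536, 0.2549]
tcp_rot: [[0.0, 0.253, 0.967], [0.0, 0.967, -0.253], [-1.0, 0.0, 0.0]]
force: [0.3, 0.5, 0.6]
opening: 0.998
```

```bash
python3 -c "
from h import *
goto((.544,.197,.26),75.3)"
```

```text
t 1.1 pos [0.4998 0.2536 0.2549] yang 75.32 open 0.998 F [0.3 0.5 0.6] J [ 15.  23.  89.   0.  68. -60.]
shift [ -5.1 -43.5  57.1] turn [ 0.02  0.02 -0.02]
```

Emit:
play_rows([
  [[-5,-43,57],[0,0,0],1],
  [[-5,-43,57],[0,0,0],1],
  [[-5,-43,57],[0,0,0],1],
  [[-5,-43,57],[0,0,0],1],
])

```text
time_s: 1.5
position: [0.5428, 0.1991, 0.2593]
tcp_rot: [[-0.001, 0.255, 0.967], [0.001, 0.967, -0.255], [-1.0, 0.0, -0.001]]
force: [0.4, -0.9, -0.4]
opening: 1.003
```

```bash
python3 -c "
from h import *
goto((.544,.197,.26),75.3)
c=cap('wrist','w1');crop(c,100,0,420,240,2,'w1c')
"
```

```text
t 1.5 pos [0.5428 0.1991 0.2593] yang 75.24 open 1.003 F [ 0.4 -0.9 -0.4] J [  9.  24.  86.   0.  69. -66.]
shift [-0.7 -1.8  1.7] turn [-0.06 -0.07 -0.01]
```

View pics/w1c.png

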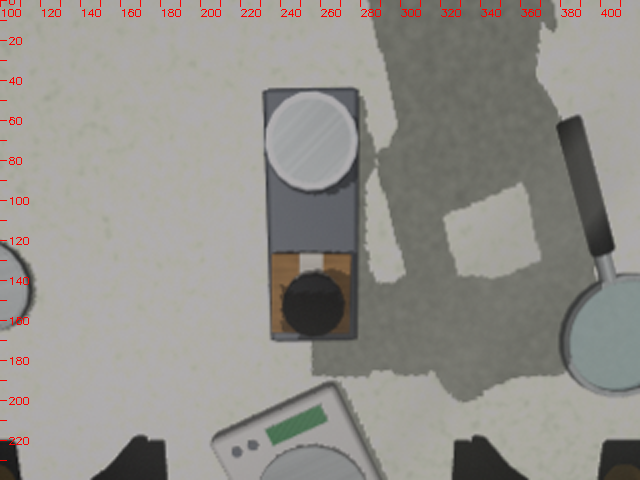

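Run:
```python
from h import *
c=load("w1");t=load("top1")
g=lambda x,y:(100+x/2-.25,y/2-.25)
def p(n,pts,z):
    P=plane(c,[g(*q) for q in pts],z)[:,:2];print(n,P.mean(0).round(4))
    if len(P)==4:
        e=np.roll(P,-1,0)-P; print("  sides",np.linalg.norm(e,axis=1).round(4),"ang",np.degrees(np.arctan2(e[:,1],e[:,0])).round(1))
p("jar",[(313,303)],.112);p("tin",[(311.5,140.5)],.07)
p("tinw",[(265,140),(311,91),(358,140),(311,190)],.07)
p("case",[(263,89),(358,88),(357,338),(271,339)],.034)
p("carton",[(271,253),(355,253),(357,333),(272,334)],.07)
T=lambda x,y:(160+x/3-.33,110+y/3-.33)
for n,a,b in (("jar",(313,303),(251,214)),("tin",(311.5,140.5),(229,301))): print(n,tri([(c,[g(*a)]),(t,[T(*b)])]).round(4))
```

```text
jar [0.5127 0.2081]
tin [0.428  0.2296]
tinw [0.4281 0.2295]
  sides [0.0366 0.037  0.0381 0.0377] ang [ 119.6   31.6  -59.3 -150.7]
case [0.4697 0.2194]
  sides [0.0584 0.1559 0.0586 0.156 ] ang [  75.8  -13.8 -104.1  166.1]
carton [0.5124 0.209 ]
  sides [0.05   0.0483 0.0524 0.0488] ang [  75.3  -12.1 -104.   165. ]
jar [0.5147 0.2074 0.0901]
tin [0.4266 0.2289 0.0598]
```

Run:
```python
from h import *
c=load("w1");s=load("scene1");crop(s,230,165,330,240,7,"scene1d")
print(proj(s,[(.5127,.2081,z) for z in (.07,.1,.112,.12)]).round(1),proj(s,[(.428,.2296,z) for z in(.034,.07)]).round(1))
```

```text
[[270.3 199.5]
 [270.3 189.9]
 [270.3 186. ]
 [270.3 183.4]] [[278.6 193.6]
 [278.8 182.8]]
```

View pics/scene1d.png

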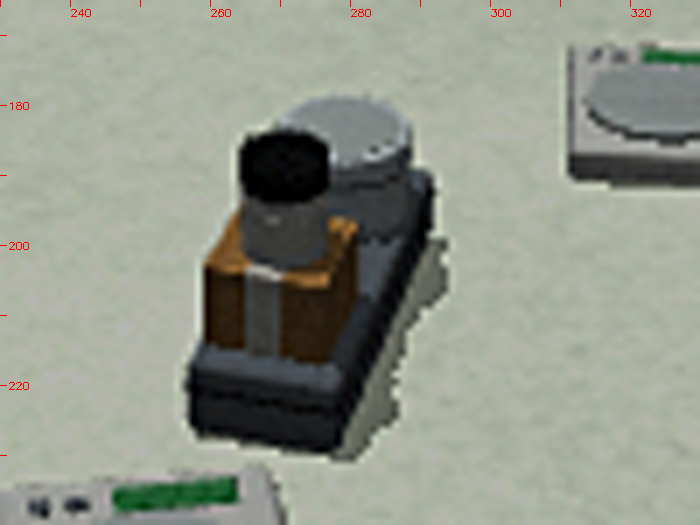

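```bash
python3 -c "
from h import *
goto((.5125,.2079,.081),75.3)"
```

```text
t 1.55 pos [0.5422 0.1998 0.2593] yang 75.33 open 1.0 F [0.  0.1 0.8] J [  9.  24.  86.   0.  69. -66.]
shift [178.3   0.3 -30.5] turn [ 0.03 -0.09 -0.  ]
```

Emit:
play_rows([
  [[40,0,-30.5],[0,0,0],1],
  [[80,0,-30.5],[0,0,0],1],
  [[120,0,-30.5],[0,0,0],1],
  [[150,0,-30.5],[0,0,0],1],
  [[178,0,-30.5],[0,0,0],1],
  [[178,0,-30.5],[0,0,0],1],
])

```text
time_s: 2.15
position: [0.5094, 0.2079, 0.0783]
tcp_rot: [[-0.009, 0.251, 0.968], [-0.001, 0.968, -0.251], [-1.0, -0.004, -0.008]]
force: [0.5, -0.5, -0.5]
opening: 0.999
```

```bash
python3 -c "
from h import *
goto((.5125,.2079,.081),75.3)
c=cap('wrist','w2')
"
```

```text
t 2.15 pos [0.5094 0.2079 0.0783] yang 75.45 open 0.999 F [ 0.5 -0.5 -0.5] J [ 11.  37.  99.   0.  44. -65.]
shift [-2.7  0.8  3. ] turn [ 0.15 -0.47  0.21]
```

View pics/w2.png

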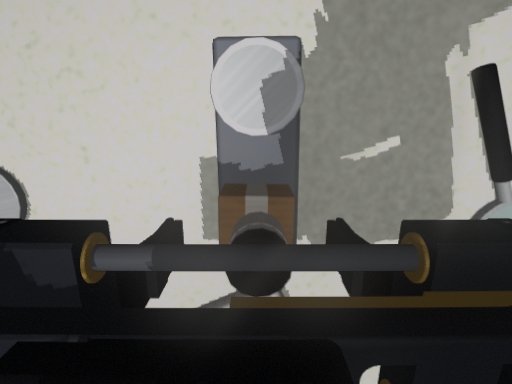

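Emit:
play_rows([
  [[-2,0.5,2.5],[0,0,0],1],
  [[-2,0.5,2.5],[0,0,0],0],
  [[-2,0.5,2.5],[0,0,0],0],
  [[-2,0.5,2.5],[0,0,0],0],
  [[-2,0.5,2.5],[0,0,0],0],
  [[-2,0.5,2.5],[0,0,0],0],
  [[-2,0.5,2.5],[0,0,0],0],
])

```text
time_s: 2.9
position: [0.5162, 0.2068, 0.0836]
tcp_rot: [[0.0, 0.254, 0.967], [0.0, 0.967, -0.254], [-1.0, 0.0, 0.0]]
force: [0.4, 0.8, 0.1]
opening: 0.542
```

```bash
python3 -c "
from h import *
goto((.449,-.0205,.18),75.3)"
```

```text
t 2.9 pos [0.5162 0.2068 0.0836] yang 75.31 open 0.542 F [0.4 0.8 0.1] J [ 10.  36.  99.  -0.  45. -65.]
shift [ -96.4 -236.9   -7.3] turn [ 0.01  0.   -0.  ]
```

Emit:
play_rows([
  [[0,0,0],[0,0,0],0],
  [[0,0,0],[0,0,0],0],
  [[0,0,0],[0,0,0],0],
  [[0,0,0],[0,0,0],0],
])

```text
time_s: 3.3
position: [0.5161, 0.2069, 0.0835]
tcp_rot: [[-0.0, 0.253, 0.967], [-0.0, 0.967, -0.253], [-1.0, -0.0, -0.0]]
force: [0.8, 0.0, -0.2]
opening: 0.377
```

```bash
python3 -c "
from h import *
goto((.449,-.0205,.18),75.3)
c=cap('wrist','w3')
"
```

```text
t 3.3 pos [0.5161 0.2069 0.0835] yang 75.32 open 0.377 F [ 0.8  0.  -0.2] J [ 10.  36.  99.  -0.  45. -65.]
shift [ -96.5 -237.    -7.3] turn [ 0.02 -0.01  0.  ]
```

View pics/w3.png

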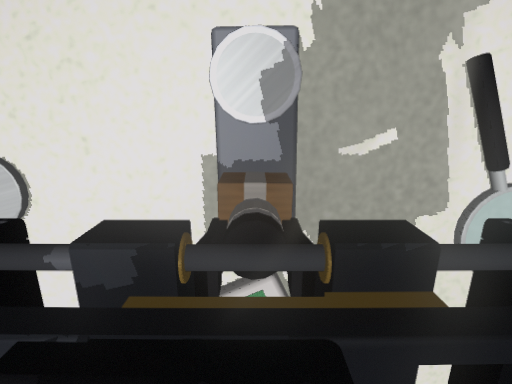

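Emit:
play_rows([
  [[-15,0,0],[0,0,0],0],
  [[-45,0,0],[0,0,0],0],
  [[-90,0,0],[0,0,0],0],
  [[-120,-40,0],[0,0,0],0],
  [[-130,-85,25],[0,0,0],0],
  [[-130,-130,50],[0,0,0],0],
  [[-130,-175,70],[0,0,0],0],
  [[-130,-220,70],[0,0,0],0],
])

```text
time_s: 4.15
position: [0.5306, -0.0264, 0.2142]
tcp_rot: [[0.004, 0.253, 0.967], [-0.001, 0.967, -0.253], [-1.0, -0.0, 0.005]]
force: [0.5, -0.4, -1.3]
opening: 0.376
```

Emit:
play_rows([
  [[0,-18,0],[0,0,0],0],
  [[0,-18,0],[0,0,0],0],
  [[0,-18,0],[0,0,0],0],
])

```text
time_s: 4.45
position: [0.5234, -0.041, 0.2135]
tcp_rot: [[-0.0, 0.255, 0.967], [0.001, 0.967, -0.255], [-1.0, 0.001, -0.0]]
force: [0.5, 0.3, -1.2]
opening: 0.376
```

```bash
python3 -c "
from h import *
goto((.449,-.0205,.18),75.3)
c=cap('wrist','w4');crop(c,100,0,420,240,2,'w4c')
"
```

```text
t 4.45 pos [ 0.5234 -0.041   0.2135] yang 75.24 open 0.376 F [ 0.5  0.3 -1.2] J [-17.  23.  97.   0.  60. -92.]
shift [ 33.5   0.9 -77.1] turn [-0.06 -0.03 -0.04]
```

View pics/w4c.png

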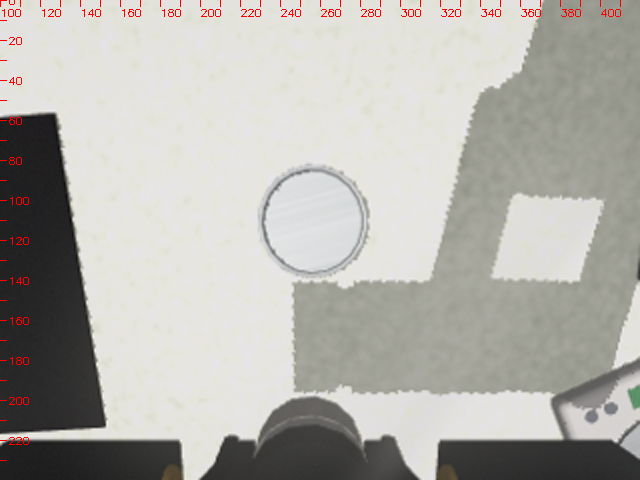

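```bash
python3 -c "
from h import *
c=load('w4')
print(plane(c,[(100+313.5/2-.25,221.5/2-.25)],.009), plane(c,[(100+55/2,113/2),(100+104/2,426/2)],.004))
goto((.450,-.020,.0155),75.3)"
```

```text
[[ 0.45196962 -0.02044225  0.009     ]] [[ 0.35221272 -0.15351913  0.004     ]
 [ 0.54581311 -0.19227537  0.004     ]]
t 4.5 pos [ 0.5234 -0.0404  0.2135] yang 75.33 open 0.377 F [-0.2 -0.1 -0.1] J [-17.  23.  97.   0.  60. -92.]
shift [198.    1.  -76.1] turn [ 0.03 -0.02 -0.03]
```

Emit:
play_rows([
  [[30,0,-35],[0,0,0],0],
  [[70,0,-71],[0,0,0],0],
  [[110,0,-71],[0,0,0],0],
  [[150,0,-71],[0,0,0],0],
  [[175,0,-71],[0,0,0],0],
  [[187,0,-71],[0,0,0],0],
  [[187,0,-71],[0,0,0],0],
  [[187,0,-71],[0,0,0],0],
])

```text
time_s: 5.3
position: [0.4552, -0.0222, 0.0266]
tcp_rot: [[0.0, 0.252, 0.968], [0.0, 0.968, -0.252], [-1.0, 0.0, 0.0]]
force: [-0.5, -0.3, -0.5]
opening: 0.376
```

```bash
python3 -c "
from h import *
goto((.4545,-.021,.017),75.3)
c=cap('wrist','w5')
"
```

```text
t 5.3 pos [ 0.4552 -0.0222  0.0266] yang 75.42 open 0.376 F [-0.5 -0.3 -0.5] J [-17.  39. 115.   0.  27. -92.]
shift [ 9.6  0.9 -1. ] turn [ 0.12  0.   -0.  ]
```

View pics/w5.png

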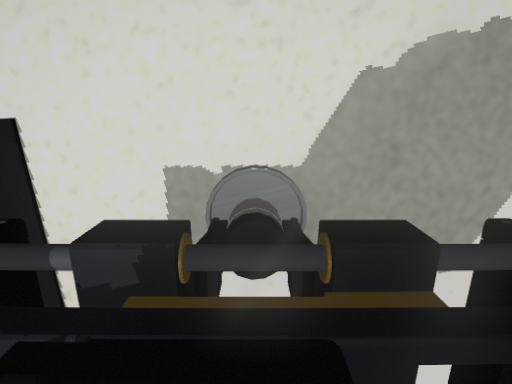

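Emit:
play_rows([
  [[5,0.5,-1],[0,0,0],0],
  [[9,0.5,-1],[0,0,0],0],
  [[9,0.5,-1],[0,0,0],0],
  [[9,0.5,-1],[0,0,0],0],
])

```text
time_s: 5.75
position: [0.4541, -0.0225, 0.0177]
tcp_rot: [[0.0, 0.254, 0.967], [-0.0, 0.967, -0.254], [-1.0, -0.0, 0.0]]
force: [0.5, -0.0, -0.2]
opening: 0.376
```

Emit:
play_rows([
  [[1,0,0],[0,0,0],0],
  [[1.5,0,0],[0,0,0],0],
  [[1.5,0,0],[0,0,0],0],
])

```text
time_s: 6.05
position: [0.4542, -0.0225, 0.0165]
tcp_rot: [[0.001, 0.254, 0.967], [-0.0, 0.967, -0.254], [-1.0, -0.0, 0.001]]
force: [-0.4, 0.2, 4.0]
opening: 0.379
```

Contact (4 N up). Release and rise.

Emit:
play_rows([
  [[0,0,0],[0,0,0],0.5],
  [[0,0,0],[0,0,0],0.62],
  [[0,0,0],[0,0,0],0.62],
  [[0,0,0],[0,0,0],0.62],
  [[0,0,0],[0,0,0],0.62],
  [[-20,0,0],[0,0,0],0.62],
  [[-50,0,0],[0,0,0],0.62],
  [[-90,0,0],[0,0,0],1],
])

```text
time_s: 6.85
position: [0.4528, -0.0221, 0.1058]
tcp_rot: [[-0.004, 0.254, 0.967], [0.001, 0.967, -0.254], [-1.0, 0.0, -0.004]]
force: [0.9, 0.1, -0.4]
opening: 0.654
```

Emit:
play_rows([
  [[-40,25,10],[0,0,0],1],
  [[-70,70,30],[0,0,0],1],
  [[-95,115,40],[0,0,0],1],
  [[-95,160,50],[0,0,0],1],
  [[-95,205,50],[0,0,0],1],
  [[-95,240,50],[0,0,0],1],
  [[-95,240,50],[0,0,0],1],
])

```text
time_s: 7.55
position: [0.5639, 0.2015, 0.201]
tcp_rot: [[0.002, 0.249, 0.969], [0.002, 0.969, -0.249], [-1.0, 0.002, 0.001]]
force: [0.1, -1.0, 0.2]
opening: 0.996
```

```bash
python3 -c "
from h import *
goto((.428,.229,.042),75.3)
c=cap('wrist','w6');crop(c,100,0,420,240,2,'w6c')
c=cap('scene','scene2');crop(c,80,160,330,280,3,'scene2c')
"
```

```text
t 7.55 pos [0.5639 0.2015 0.201 ] yang 75.61 open 0.996 F [ 0.1 -1.   0.2] J [  9.  30.  87.   0.  63. -67.]
shift [ 158.8   -7.4 -138.6] turn [ 0.31  0.07 -0.12]
```

View pics/w6c.png

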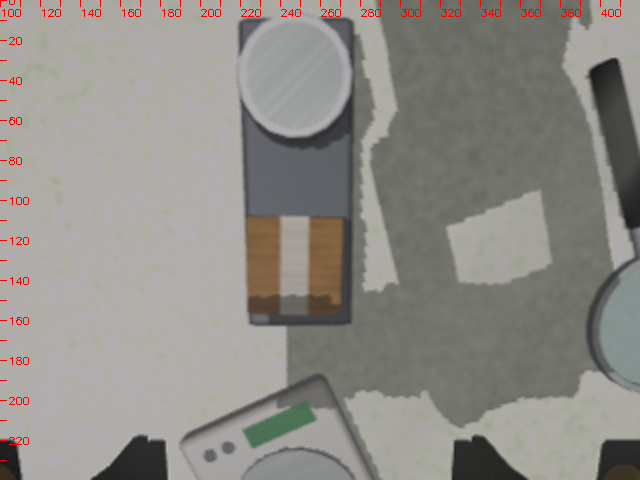

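View pics/scene2c.png

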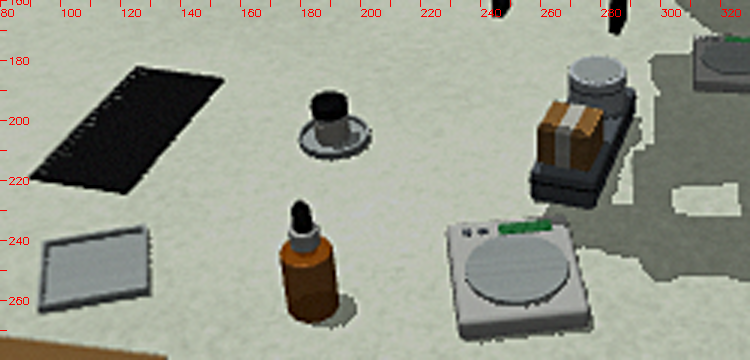

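```bash
python3 -c "
from h import *
c=load('w6')
g=lambda x,y:(100+x/2-.25,y/2-.25)
print(plane(c,[g(295.5,75.5)],.07))
P=plane(c,[g(*q) for q in [(246,216),(345,216),(343,311),(249,312)]],.07);print(P,P.mean(0));e=np.roll(P,-1,0)-P;print(np.linalg.norm(e,axis=1),np.degrees(np.arctan2(e[:,1],e[:,0])))
goto((.428,.229,.043),75.3)"
```

```text
[[0.42835572 0.228863   0.07      ]]
[[0.48285485 0.1895622  0.07      ]
 [0.49486727 0.236423   0.07      ]
 [0.53986309 0.22460192 0.07      ]
 [0.52846381 0.1781145  0.07      ]] [0.51151225 0.2071754  0.07      ]
[0.04837596 0.04652271 0.04786464 0.04702369] [  75.62225222  -14.71984119 -103.77776686  165.91001975]
t 7.65 pos [0.5625 0.1977 0.2005] yang 75.44 open 0.996 F [-0.7 -0.4 -0.2] J [  9.  30.  88.  -0.  63. -67.]
shift [ 157.6   -3.3 -137.8] turn [ 0.14 -0.07  0.06]
```

Emit:
play_rows([
  [[20,-3,-45],[0,0,0],1],
  [[40,-3,-90],[0,0,0],1],
  [[60,-3,-130],[0,0,0],1],
  [[80,-3,-138],[0,0,0],1],
  [[80,-3,-138],[0,0,0],1],
  [[80,-3,-138],[0,0,0],1],
])

```text
time_s: 8.25
position: [0.4299, 0.2283, 0.1214]
tcp_rot: [[0.001, 0.255, 0.967], [-0.0, 0.967, -0.255], [-1.0, 0.0, 0.001]]
force: [-0.2, -0.0, 0.9]
opening: 1.001
```

```bash
python3 -c "
from h import *
goto((.428,.229,.044),75.3)"
```

```text
t 8.25 pos [0.4299 0.2283 0.1214] yang 75.24 open 1.001 F [-0.2 -0.   0.9] J [ 15.  29. 107.  -0.  44. -60.]
shift [77.4  0.1 -2.1] turn [-0.06  0.05 -0.01]
```

Emit:
play_rows([
  [[35,0,-2],[0,0,0],1],
  [[65,0,-2],[0,0,0],1],
  [[77,0,-2],[0,0,0],1],
  [[77,0,-2],[0,0,0],1],
  [[77,0,-2],[0,0,0],0],
  [[77,0,-2],[0,0,0],0],
  [[77,0,-2],[0,0,0],0],
  [[77,0,-2],[0,0,0],0],
])

```text
time_s: 9.05
position: [0.4276, 0.2299, 0.0449]
tcp_rot: [[0.002, 0.253, 0.967], [0.0, 0.967, -0.253], [-1.0, 0.001, 0.002]]
force: [0.1, -0.7, -0.6]
opening: 0.722
```

Emit:
play_rows([
  [[0,0,0],[0,0,0],0],
  [[0,0,0],[0,0,0],0],
  [[0,0,0],[0,0,0],0],
  [[0,0,0],[0,0,0],0],
])

```text
time_s: 9.45
position: [0.4273, 0.2299, 0.0445]
tcp_rot: [[0.001, 0.253, 0.967], [0.0, 0.967, -0.253], [-1.0, 0.0, 0.001]]
force: [-1.5, 0.6, 5.2]
opening: 0.611
```

```bash
python3 -c "
from h import *
goto((.428,.229,.044),75.3)"
```

```text
t 9.45 pos [0.4273 0.2299 0.0445] yang 75.32 open 0.611 F [-1.5  0.6  5.2] J [ 15.  37. 110.   0.  33. -60.]
shift [ 0.5 -0.6  0.9] turn [ 0.02  0.04 -0.03]
```

Emit:
play_rows([
  [[-15,0,0],[0,0,0],0],
  [[-50,0,0],[0,0,0],0],
  [[-95,0,5],[0,0,0],0],
  [[-130,0,40],[0,0,0],0],
  [[-150,0,85],[0,0,0],0],
  [[-150,0,130],[0,0,0],0],
  [[-150,0,175],[0,0,0],0],
  [[-150,0,220],[0,0,0],0],
])

```text
time_s: 10.25
position: [0.6409, 0.1733, 0.1938]
tcp_rot: [[-0.001, 0.253, 0.967], [-0.0, 0.967, -0.253], [-1.0, -0.0, -0.001]]
force: [0.2, 0.4, -0.6]
opening: 0.613
```

Emit:
play_rows([
  [[0,0,45],[0,0,0],0],
  [[0,0,90],[0,0,0],0],
  [[0,0,100],[0,0,0],0],
  [[0,0,100],[0,0,0],0],
  [[0,0,100],[0,0,0],0],
])

```text
time_s: 10.75
position: [0.7346, 0.149, 0.1929]
tcp_rot: [[-0.004, 0.253, 0.967], [0.0, 0.967, -0.253], [-1.0, -0.001, -0.004]]
force: [-0.4, 0.3, -1.4]
opening: 0.611
```

```bash
python3 -c "
from h import *
goto((.662,.168,.08),75.3)
c=cap('wrist','w7');crop(c,100,0,420,240,2,'w7c')
"
```

```text
t 10.75 pos [0.7346 0.149  0.1929] yang 75.33 open 0.611 F [-0.4  0.3 -1.4] J [  3.  42.  63.   0.  75. -72.]
shift [ 1.131e+02  1.000e-01 -7.460e+01] turn [ 0.03 -0.22  0.05]
```

View pics/w7c.png

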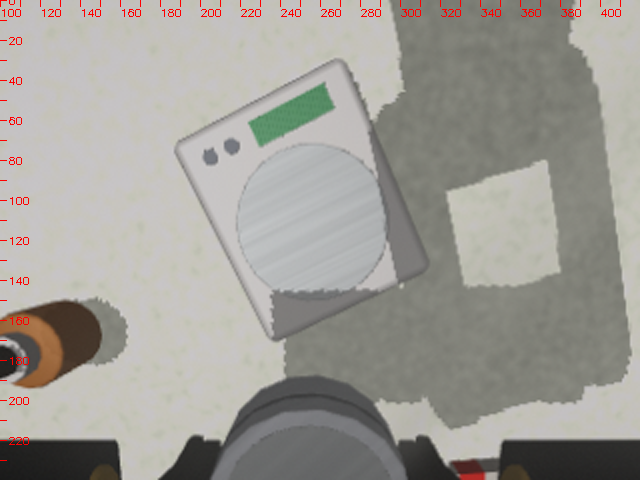

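```bash
python3 -c "
from h import *
c=load('w7')
g=lambda x,y:(100+x/2-.25,y/2-.25)
print(plane(c,[g(311.5,221),g(236,221),g(387,221)],.028))
P=plane(c,[g(236,221),g(387,221)],.028);print(np.linalg.norm(P[0]-P[1]))
t=load('scene2');print(tri([(c,[g(311.5,221)]),(t,[(80+517/3-.3,160+268/3-.3)])]))
goto((.6615,.1685,.08),75.3)"
```

```text
[[0.66253384 0.16796838 0.028     ]
 [0.65206754 0.12799382 0.028     ]
 [0.67295037 0.20794796 0.028     ]]
0.08263629351076165
[0.66245246 0.16829269 0.02508577]
t 10.8 pos [0.7344 0.1494 0.1933] yang 75.36 open 0.616 F [ 0.1 -0.6 -1.3] J [  3.  42.  63.   0.  75. -72.]
shift [113.6   0.2 -74.9] turn [ 0.06 -0.2   0.04]
```

Emit:
play_rows([
  [[0,0,-45],[0,0,0],0],
  [[35,0,-75],[0,0,0],0],
  [[75,0,-75],[0,0,0],0],
  [[110,0,-75],[0,0,0],0],
  [[135,0,-75],[0,0,0],0],
  [[148,0,-75],[0,0,0],0],
  [[148,0,-75],[0,0,0],0],
  [[148,0,-75],[0,0,0],0],
])

```text
time_s: 11.6
position: [0.6644, 0.1681, 0.0473]
tcp_rot: [[0.002, 0.253, 0.967], [0.0, 0.967, -0.253], [-1.0, 0.001, 0.001]]
force: [0.0, 0.6, -0.2]
opening: 0.612
```

```bash
python3 -c "
from h import *
goto((.6615,.168,.0385),75.3)"
```

```text
t 11.6 pos [0.6644 0.1681 0.0473] yang 75.35 open 0.612 F [ 0.   0.6 -0.2] J [  5.  47.  80.   0.  54. -70.]
shift [ 8.8 -0.8 -2.8] turn [ 0.05  0.08 -0.03]
```

Emit:
play_rows([
  [[4,-0.5,-2.5],[0,0,0],0],
  [[7,-0.5,-2.5],[0,0,0],0],
  [[7,-0.5,-2.5],[0,0,0],0],
  [[8,-0.5,-2.5],[0,0,0],0],
  [[8,-0.5,-2.5],[0,0,0],0],
])

```text
time_s: 12.1
position: [0.6618, 0.1678, 0.0386]
tcp_rot: [[0.001, 0.254, 0.967], [0.0, 0.967, -0.254], [-1.0, 0.0, 0.001]]
force: [-0.3, -0.6, 1.8]
opening: 0.613
```

Emit:
play_rows([
  [[0.5,0,0],[0,0,0],0],
  [[0.5,0,0],[0,0,0],0.75],
  [[0.5,0,0],[0,0,0],1],
  [[0.5,0,0],[0,0,0],1],
  [[0.5,0,0],[0,0,0],1],
  [[0.5,0,0],[0,0,0],1],
  [[-25,0,0],[0,0,0],1],
  [[-65,0,0],[0,0,0],1],
])

```text
time_s: 12.9
position: [0.6589, 0.1675, 0.1004]
tcp_rot: [[-0.008, 0.254, 0.967], [-0.001, 0.967, -0.254], [-1.0, -0.003, -0.007]]
force: [-0.5, 0.3, -0.3]
opening: 0.994
```

Emit:
play_rows([
  [[-40,0,0],[0,0,0],1],
  [[-80,0,0],[0,0,0],1],
  [[-80,0,40],[0,0,0],1],
  [[-80,0,80],[0,0,0],1],
  [[-80,0,80],[0,0,0],1],
  [[-80,0,80],[0,0,0],1],
])

```text
time_s: 13.5
position: [0.7388, 0.147, 0.1821]
tcp_rot: [[-0.002, 0.254, 0.967], [0.0, 0.967, -0.254], [-1.0, -0.0, -0.002]]
force: [0.4, 0.5, -0.5]
opening: 1.001
```

```bash
python3 -c "
from h import *
goto((.5115,.2072,.2),75.3)
c=cap('wrist','w8');crop(c,100,0,420,240,2,'w8c')
"
```

```text
t 13.5 pos [0.7388 0.147  0.1821] yang 75.27 open 1.001 F [ 0.4  0.5 -0.5] J [  3.  43.  63.   0.  74. -72.]
shift [ -17.5    0.4 -235.1] turn [-0.03 -0.09  0.01]
```

View pics/w8c.png

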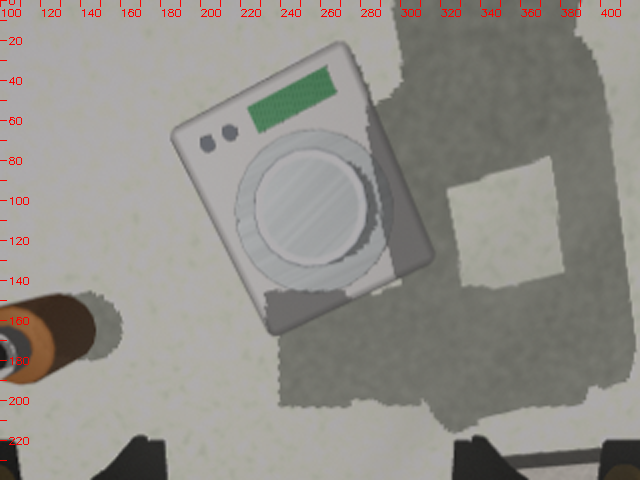

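```bash
python3 -c "
from h import *
c=load('w8')
g=lambda x,y:(100+x/2-.25,y/2-.25)
print(plane(c,[g(313,210)],.028),plane(c,[g(311,206.5)],.064))
goto((.5115,.2072,.15),75.3)"
```

```text
[[0.66209128 0.16810697 0.028     ]] [[0.6615273  0.16705994 0.064     ]]
t 13.55 pos [0.7378 0.1475 0.182 ] yang 75.3 open 1.003 F [-0.8  0.8  0.5] J [  3.  43.  63.   0.  74. -72.]
shift [  32.6    0.3 -234. ] turn [ 0.   -0.15  0.03]
```

Tin sits within about 1 mm of the pan centre. Now the carton.

Emit:
play_rows([
  [[0,0,-45],[0,0,0],1],
  [[0,0,-90],[0,0,0],1],
  [[0,0,-135],[0,0,0],1],
  [[10,0,-180],[0,0,0],1],
  [[32,0,-220],[0,0,0],1],
  [[32,0,-234],[0,0,0],1],
  [[32,0,-234],[0,0,0],1],
  [[32,0,-234],[0,0,0],1],
])

```text
time_s: 14.35
position: [0.5143, 0.2071, 0.1521]
tcp_rot: [[0.004, 0.253, 0.968], [0.0, 0.968, -0.253], [-1.0, 0.001, 0.003]]
force: [0.2, 0.6, 0.3]
opening: 1.0
```

```bash
python3 -c "
from h import *
goto((.5115,.2075,.046),75.6)
c=cap('wrist','w9')"
```

```text
t 14.35 pos [0.5143 0.2071 0.1521] yang 75.36 open 1.0 F [0.2 0.6 0.3] J [ 10.  30.  96.  -0.  53. -65.]
shift [106.1  -0.5  -3.1] turn [-0.24  0.2  -0.08]
```

View pics/w9.png

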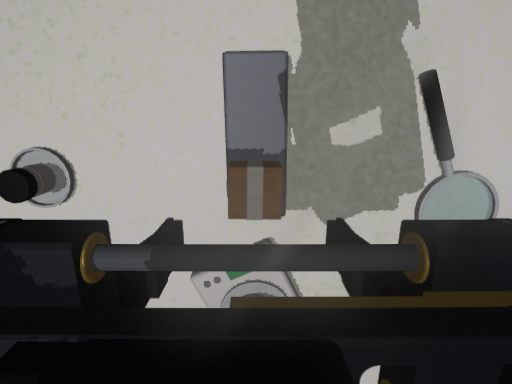

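Emit:
play_rows([
  [[40,-0.5,-2.5],[0,0,0],1],
  [[80,-0.5,-2.5],[0,0,0],1],
  [[106,-0.5,-2.5],[0,0,0],1],
  [[106,-0.5,-2.5],[0,0,0],1],
  [[106,-0.5,-2.5],[0,0,0],0],
  [[106,-0.5,-2.5],[0,0,0],0],
  [[106,-0.5,-2.5],[0,0,0],0],
  [[106,-0.5,-2.5],[0,0,0],0],
])

```text
time_s: 15.2
position: [0.511, 0.2071, 0.0465]
tcp_rot: [[0.003, 0.253, 0.967], [0.001, 0.967, -0.253], [-1.0, 0.001, 0.003]]
force: [0.4, -0.2, 0.5]
opening: 0.723
```

Emit:
play_rows([
  [[0,0,0],[0,0,0],0],
  [[0,0,0],[0,0,0],0],
  [[0,0,0],[0,0,0],0],
  [[0,0,0],[0,0,0],0],
  [[0,0,0],[0,0,0],0],
])

```text
time_s: 15.7
position: [0.5102, 0.2071, 0.0456]
tcp_rot: [[0.001, 0.253, 0.967], [0.0, 0.967, -0.253], [-1.0, 0.0, 0.001]]
force: [0.0, 0.9, 4.4]
opening: 0.546
```

```bash
python3 -c "
from h import *
goto((.5115,.2075,.046),75.6)
goto((.649+.025,-.186-.075,.2),107.5)
"
```

```text
t 15.7 pos [0.5102 0.2071 0.0456] yang 75.32 open 0.546 F [0.  0.9 4.4] J [ 10.  40. 100.   0.  40. -65.]
shift [-0.4  0.7  1.1] turn [-0.28  0.04 -0.03]
t 15.7 pos [0.5102 0.2071 0.0456] yang 75.32 open 0.546 F [0.  0.9 4.4] J [ 10.  40. 100.   0.  40. -65.]
shift [-154.3 -411.3  277.1] turn [-3.218e+01  5.000e-02 -1.000e-02]
```

```bash
python3 -c "
from h import *
goto((.725,-.161,.205),107.5)
"
```

```text
t 15.7 pos [0.5102 0.2071 0.0456] yang 75.32 open 0.546 F [0.  0.9 4.4] J [ 10.  40. 100.   0.  40. -65.]
shift [-159.3 -301.6  301.1] turn [-3.218e+01  5.000e-02 -1.000e-02]
```

Emit:
play_rows([
  [[-15,0,0],[0,0,0],0],
  [[-50,0,0],[0,0,0],0],
  [[-100,0,0],[0,0,0],0],
  [[-145,0,0],[0,0,0],0],
  [[-160,0,0],[0,0,0],0],
  [[-160,0,0],[0,0,0],0],
])

```text
time_s: 16.3
position: [0.5116, 0.2073, 0.2077]
tcp_rot: [[0.006, 0.253, 0.967], [0.001, 0.967, -0.253], [-1.0, 0.003, 0.006]]
force: [0.0, -0.0, -0.5]
opening: 0.548
```

```bash
python3 -c "
from h import *
goto((.725,-.161,.205),107.5)
"
```

```text
t 16.3 pos [0.5116 0.2073 0.2077] yang 75.33 open 0.548 F [ 0.  -0.  -0.5] J [ 10.  26.  94.  -0.  60. -65.]
shift [   3.7 -302.3  299.7] turn [-32.17   0.36  -0.05]
```

Emit:
play_rows([
  [[0,-302,300],[-32.2,0,0],0],
  [[0,-302,300],[-32.2,0,0],0],
  [[0,-302,300],[-32.2,0,0],0],
  [[0,-302,300],[-32.2,0,0],0],
  [[0,-302,300],[-32.2,0,0],0],
  [[0,-302,300],[-32.2,0,0],0],
  [[0,-302,300],[-32.2,0,0],0],
  [[0,-302,300],[-32.2,0,0],0],
])

```text
time_s: 17.1
position: [0.7066, -0.1346, 0.2017]
tcp_rot: [[-0.005, -0.301, 0.954], [0.002, 0.954, 0.301], [-1.0, 0.003, -0.004]]
force: [2.2, 0.1, -1.2]
opening: 0.55
```

```bash
python3 -c "
from h import *
goto((.725,-.161,.205),107.5)
"
```

```text
t 17.1 pos [ 0.7066 -0.1346  0.2017] yang 107.5 open 0.55 F [ 2.2  0.1 -1.2] J [ -20.   39.   68.    0.   73. -127.]
shift [ -3.5 -30.7   9.6] turn [-0.   -0.23 -0.18]
```

Emit:
play_rows([
  [[-3,-20,5],[0,0,0],0],
  [[-3,-20,5],[0,0,0],0],
  [[-3,-20,5],[0,0,0],0],
  [[-3,-20,5],[0,0,0],0],
])

```text
time_s: 17.5
position: [0.7166, -0.1488, 0.2062]
tcp_rot: [[-0.004, -0.302, 0.953], [0.002, 0.953, 0.302], [-1.0, 0.003, -0.003]]
force: [0.4, 0.1, 0.2]
opening: 0.552
```

```bash
python3 -c "
from h import *
goto((.725,-.161,.205),107.5)
c=cap('wrist','w10');crop(c,100,0,420,240,2,'w10c')
"
```

```text
t 17.5 pos [ 0.7166 -0.1488  0.2062] yang 107.58 open 0.552 F [0.4 0.1 0.2] J [ -20.   40.   65.    0.   75. -128.]
shift [  1.2 -14.2   4.3] turn [ 0.08 -0.18 -0.17]
```

View pics/w10c.png

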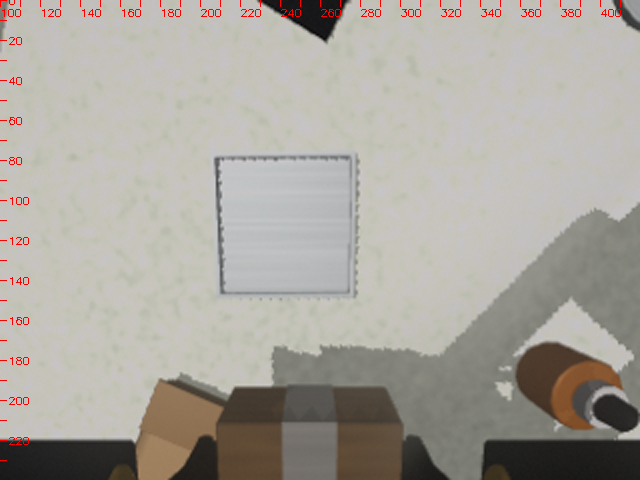

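```bash
python3 -c "
from h import *
c=load('w10')
g=lambda x,y:(100+x/2-.25,y/2-.25)
P=plane(c,[g(*q) for q in [(215,156),(356,153),(355,297),(221,297)]],.009);print(P.mean(0));e=np.roll(P,-1,0)-P;print(np.linalg.norm(e,axis=1),np.degrees(np.arctan2(e[:,1],e[:,0])))
goto((.6505,-.1855,.05),107.5)"
```

```text
[ 0.6525457  -0.18452548  0.009     ]
[0.08258769 0.08393716 0.08321258 0.08224713] [ 108.74986746   18.33571621  -72.41854199 -162.09608219]
t 17.55 pos [ 0.7169 -0.1487  0.2069] yang 107.61 open 0.55 F [ 0.1  0.3 -0.8] J [ -20.   40.   65.    0.   75. -128.]
shift [157.  -15.4 -74.1] turn [ 0.11 -0.13 -0.12]
```

Emit:
play_rows([
  [[0,-10,-40],[-0.4,0,0],0],
  [[40,-15.5,-74],[-0.4,0,0],0],
  [[80,-15.5,-74],[-0.4,0,0],0],
  [[120,-15.5,-74],[-0.4,0,0],0],
  [[155,-15.5,-74],[-0.4,0,0],0],
  [[175,-15.5,-74],[-0.4,0,0],0],
  [[175,-15.5,-74],[-0.4,0,0],0],
  [[175,-15.5,-74],[-0.4,0,0],0],
])

```text
time_s: 18.35
position: [0.6523, -0.1866, 0.0335]
tcp_rot: [[0.0, -0.309, 0.951], [0.0, 0.951, 0.309], [-1.0, 0.0, 0.0]]
force: [-0.0, -0.1, -0.8]
opening: 0.549
```

```bash
python3 -c "
from h import *
goto((.6505,-.1855,.0145),108)"
```

```text
t 18.35 pos [ 0.6523 -0.1866  0.0335] yang 108.0 open 0.549 F [-0.  -0.1 -0.8] J [ -25.   47.   81.    0.   52. -133.]
shift [19.   1.7 -1.4] turn [-0.  0. -0.]
```

Emit:
play_rows([
  [[9,1.5,-1],[0,0,0],0],
  [[16,1.5,-1],[0,0,0],0],
  [[18,1.5,-1],[0,0,0],0],
  [[18.5,1.5,-1],[0,0,0],0],
  [[18.5,1.5,-1],[0,0,0],0],
])

```text
time_s: 18.85
position: [0.6509, -0.1867, 0.0148]
tcp_rot: [[0.0, -0.308, 0.952], [-0.0, 0.952, 0.308], [-1.0, -0.0, 0.0]]
force: [-0.4, 0.2, 0.2]
opening: 0.548
```

Emit:
play_rows([
  [[0.7,0,0],[0,0,0],0],
  [[0.7,0,0],[0,0,0],0],
  [[0.7,0,0],[0,0,0],0],
])

```text
time_s: 19.15
position: [0.6511, -0.1868, 0.0147]
tcp_rot: [[0.001, -0.308, 0.952], [-0.0, 0.952, 0.308], [-1.0, -0.001, 0.001]]
force: [-1.5, 0.5, 5.7]
opening: 0.552
```

Contact with the tray floor (5.7 N). Release.

Emit:
play_rows([
  [[0,0,0],[0,0,0],0.75],
  [[0,0,0],[0,0,0],0.75],
  [[0,0,0],[0,0,0],0.85],
  [[0,0,0],[0,0,0],0.85],
  [[0,0,0],[0,0,0],0.85],
  [[-25,0,0],[0,0,0],0.85],
  [[-65,0,0],[0,0,0],0.85],
  [[-110,0,0],[0,0,0],1],
])

```text
time_s: 19.95
position: [0.6496, -0.1861, 0.1233]
tcp_rot: [[-0.004, -0.308, 0.952], [0.002, 0.952, 0.308], [-1.0, 0.003, -0.003]]
force: [0.5, 0.3, -1.3]
opening: 0.888
```

Emit:
play_rows([
  [[-45,0,0],[0,0,0],1],
  [[-85,0,40],[0,0,0],1],
  [[-85,0,80],[0,0,0],1],
  [[-85,0,80],[0,0,0],1],
  [[-85,0,80],[0,0,0],1],
])

```text
time_s: 20.45
position: [0.7268, -0.1612, 0.2081]
tcp_rot: [[-0.001, -0.309, 0.951], [0.0, 0.951, 0.309], [-1.0, 0.0, -0.001]]
force: [-0.6, -0.1, -0.8]
opening: 0.997
```

```bash
python3 -c "
from h import *
goto((.545,.197,.205),75.6)
c=cap('wrist','w11');crop(c,100,0,420,240,2,'w11c')
c=cap('top','top2');crop(c,160,110,410,270,3,'top2c')
"
```

```text
t 20.45 pos [ 0.7268 -0.1612  0.2081] yang 108.0 open 0.997 F [-0.6 -0.1 -0.8] J [ -21.   41.   63.   -0.   76. -129.]
shift [  3.4 396.8 -62.2] turn [ 3.24e+01 -8.00e-02 -1.00e-02]
```

View pics/w11c.png

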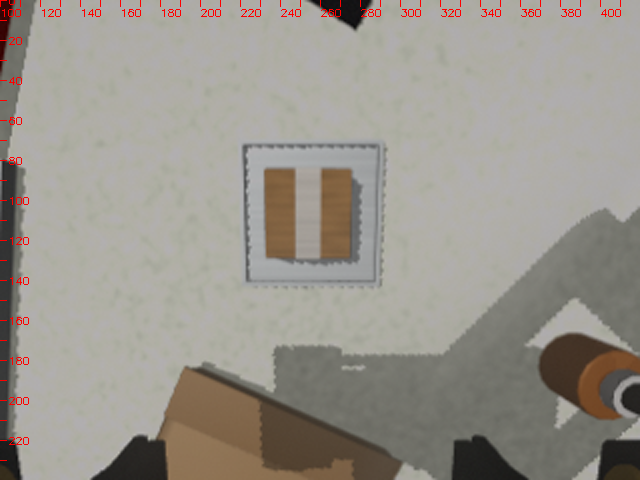

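View pics/top2c.png

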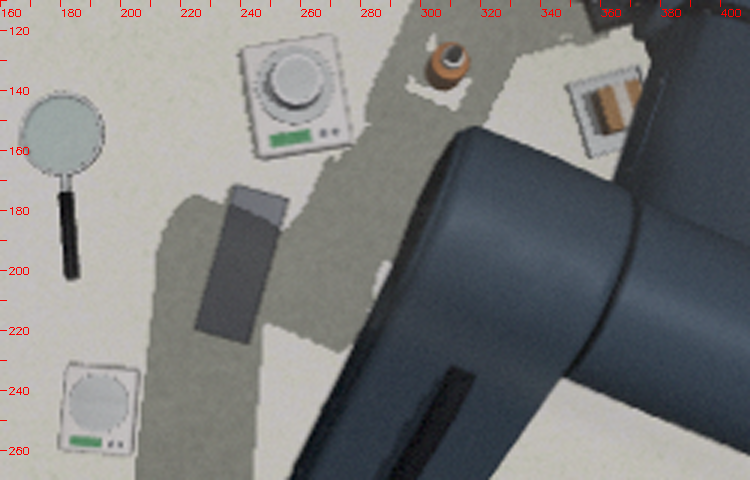

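Emit:
play_rows([
  [[0,397,-62],[32.4,0,0],1],
  [[0,397,-62],[32.4,0,0],1],
  [[0,397,-62],[32.4,0,0],1],
  [[0,397,-62],[32.4,0,0],1],
  [[0,397,-62],[32.4,0,0],1],
  [[0,397,-62],[32.4,0,0],1],
  [[0,397,-62],[32.4,0,0],1],
  [[0,397,-62],[32.4,0,0],1],
])

```text
time_s: 21.35
position: [0.5441, 0.1955, 0.2083]
tcp_rot: [[-0.002, 0.252, 0.968], [-0.0, 0.968, -0.252], [-1.0, -0.001, -0.002]]
force: [0.1, 0.2, -0.3]
opening: 1.0
```

```bash
python3 -c "
from h import *
goto((.545,.197,.205),75.6)
"
```

```text
t 21.35 pos [0.5441 0.1955 0.2083] yang 75.43 open 1.0 F [ 0.1  0.2 -0.3] J [  9.  28.  90.  -0.  63. -67.]
shift [3.3 1.7 0.5] turn [-0.17 -0.11  0.06]
```

```bash
python3 -c "
from h import *
c=cap('wrist','w12');crop(c,160,0,360,200,3,'w12c')
"
```

```text
(no output)
```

View pics/w12c.png

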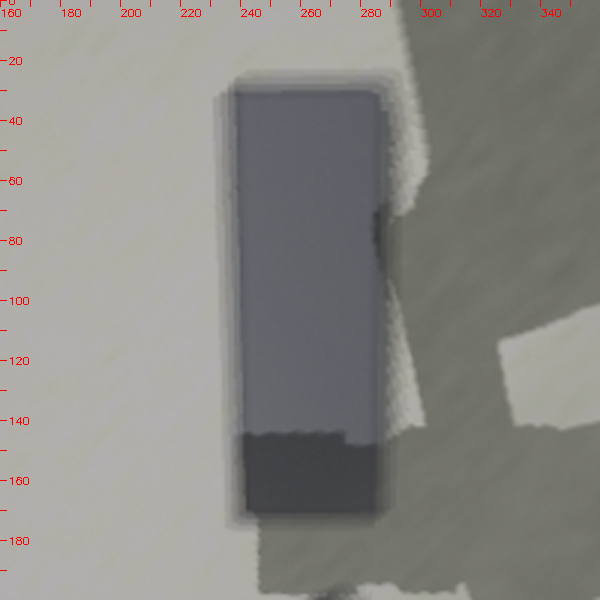

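Motion blur (arm still moving); take another once settled.

```bash
python3 -c "
from h import *
c=cap('wrist');c=cap('wrist');c=cap('wrist','w13');crop(c,160,0,360,200,3,'w13c')
goto((.4685,.2185,.1),75.6)
"
```

```text
t 21.55 pos [0.5451 0.1952 0.2086] yang 75.64 open 1.004 F [ 0.2 -0.9  0.1] J [  9.  28.  90.  -0.  63. -67.]
shift [108.6   3.7 -79.9] turn [ 0.04 -0.05  0.07]
```

View pics/w13c.png

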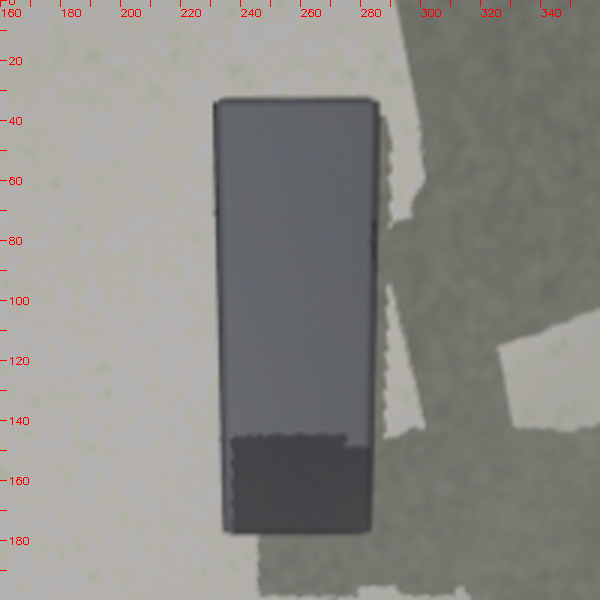

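```bash
python3 -c "
from h import *
c=load('w13')
P=plane(c,[(160+x/3-.33,y/3-.33) for x,y in [(214.5,99),(379.5,98),(372,533.5),(222.5,533.5)]],.034);print(P.mean(0));e=np.roll(P,-1,0)-P;print(np.linalg.norm(e,axis=1),np.degrees(np.arctan2(e[:,1],e[:,0])))
print(P)
"
```

```text
[0.47104664 0.21883454 0.034     ]
[0.05826635 0.15704497 0.0594628  0.15674279] [  76.10050036  -13.7403592  -104.19185502  165.82287989]
[[0.38791838 0.20947722 0.034     ]
 [0.4019151  0.26603745 0.034     ]
 [0.55446577 0.22873575 0.034     ]
 [0.5398873  0.17108774 0.034     ]]
```

Emit:
play_rows([
  [[40,3.5,-45],[-0.3,0,0],1],
  [[80,3.5,-79],[-0.3,0,0],1],
  [[120,3.5,-79],[-0.3,0,0],1],
  [[150,3.5,-79],[-0.3,0,0],1],
  [[150,3.5,-79],[-0.3,0,0],1],
  [[150,3.5,-79],[-0.3,0,0],1],
])

```text
time_s: 22.15
position: [0.4721, 0.2169, 0.0588]
tcp_rot: [[-0.0, 0.247, 0.969], [-0.0, 0.969, -0.247], [-1.0, -0.0, -0.0]]
force: [0.7, 0.9, 1.4]
opening: 1.001
```

```bash
python3 -c "
from h import *
goto((.469,.2183,.008),75.9)
c=cap('wrist','w14')
"
```

```text
t 22.15 pos [0.4721 0.2169 0.0588] yang 75.69 open 1.001 F [0.7 0.9 1.4] J [ 12.  37. 105.  -0.  38. -63.]
shift [50.8  0.6 -3.3] turn [-0.21 -0.01  0.02]
```

View pics/w14.png

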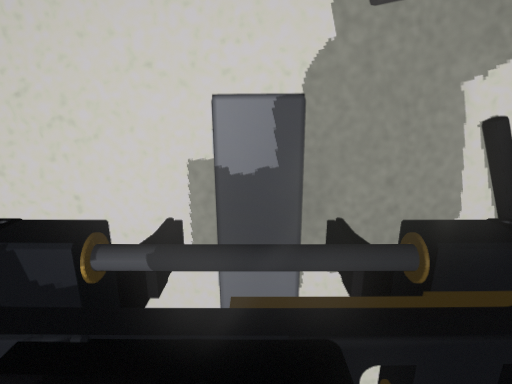

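Emit:
play_rows([
  [[30,1,-2],[-0.2,0,0],1],
  [[48,1,-2],[-0.2,0,0],1],
  [[50,1,-2],[-0.2,0,0],1],
  [[50,1,-2],[-0.2,0,0],0],
  [[50,1,-2],[-0.2,0,0],0],
  [[50,1,-2],[-0.2,0,0],0],
  [[50,1,-2],[-0.2,0,0],0],
  [[50,1,-2],[-0.2,0,0],0],
])

```text
time_s: 23.0
position: [0.4699, 0.2199, 0.0097]
tcp_rot: [[0.002, 0.242, 0.97], [0.0, 0.97, -0.242], [-1.0, 0.001, 0.002]]
force: [-0.9, 0.5, 4.9]
opening: 0.689
```

Emit:
play_rows([
  [[0,0,0],[0,0,0],0],
  [[0,0,0],[0,0,0],0],
  [[0,0,0],[0,0,0],0],
  [[0,0,0],[0,0,0],0],
])

```text
time_s: 23.4
position: [0.4699, 0.2199, 0.0097]
tcp_rot: [[0.002, 0.242, 0.97], [0.0, 0.97, -0.242], [-1.0, 0.001, 0.002]]
force: [0.2, -1.5, 6.0]
opening: 0.684
```

```bash
python3 -c "
from h import *
goto((.469,.2183,.15),75.9)
"
```

```text
t 23.4 pos [0.4699 0.2199 0.0097] yang 76.02 open 0.684 F [ 0.2 -1.5  6. ] J [ 13.  42. 106.   0.  32. -63.]
shift [-140.3   -1.7   -0.3] turn [ 0.12  0.09 -0.05]
```

Emit:
play_rows([
  [[-15,0,0],[0,0,0],0],
  [[-50,0,0],[0,0,0],0],
  [[-95,0,0],[0,0,0],0],
  [[-140,-10,0],[0,0,0],0],
  [[-185,-50,0],[0,0,0],0],
  [[-200,-95,0],[0,0,0],0],
  [[-200,-140,0],[0,0,0],0],
  [[-200,-185,0],[0,0,0],0],
])

```text
time_s: 24.2
position: [0.4237, 0.0388, 0.2096]
tcp_rot: [[0.001, 0.24, 0.971], [-0.001, 0.971, -0.24], [-1.0, -0.0, 0.001]]
force: [1.2, -0.3, -2.7]
opening: 0.686
```

```bash
python3 -c "
from h import *
goto((.49,-.05,.2),78.6)
"
```

```text
t 24.2 pos [0.4237 0.0388 0.2096] yang 76.1 open 0.686 F [ 1.2 -0.3 -2.7] J [-10.  16. 110.  -0.  54. -86.]
shift [  9.7 -70.3  85.7] turn [-2.5   0.08  0.02]
```

Emit:
play_rows([
  [[0,-35,43],[-2.5,0,0],0],
  [[0,-70,86],[-2.5,0,0],0],
  [[0,-70,86],[-2.5,0,0],0],
  [[0,-70,86],[-2.5,0,0],0],
  [[0,-70,86],[-2.5,0,0],0],
  [[0,-70,86],[-2.5,0,0],0],
])

```text
time_s: 24.8
position: [0.4892, -0.0468, 0.2083]
tcp_rot: [[-0.003, 0.198, 0.98], [0.001, 0.98, -0.198], [-1.0, 0.001, -0.003]]
force: [-0.1, 0.4, -2.5]
opening: 0.686
```

```bash
python3 -c "
from h import *
goto((.4387,-.2216,.1),78.6)
c=cap('wrist','w15');crop(c,0,0,400,240,2,'w15c')
"
```

```text
t 24.8 pos [ 0.4892 -0.0468  0.2083] yang 78.6 open 0.686 F [-0.1  0.4 -2.5] J [-19.  21. 102.   0.  57. -97.]
shift [ 108.2 -181.4  -14.6] turn [-0.   -0.19 -0.04]
```

View pics/w15c.png

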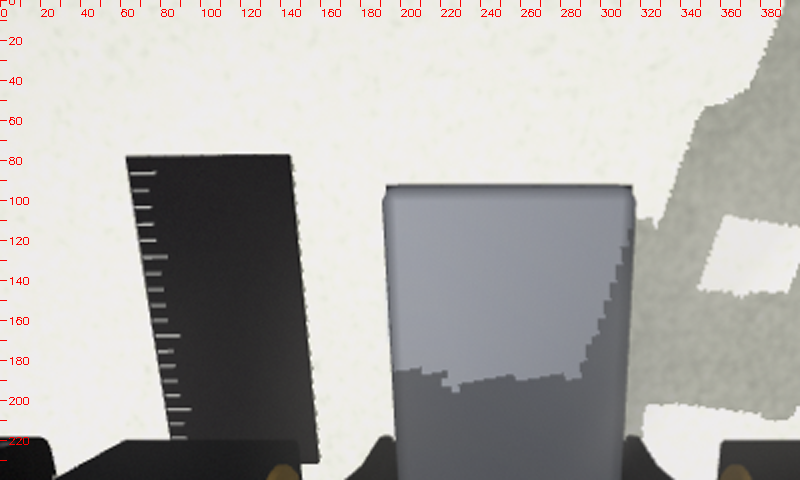

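```bash
python3 -c "
from h import *
c=load('w15')
g=lambda x,y:(x/2-.25,y/2-.25)
P=plane(c,[g(126,157),g(291,154.5),g(320,463),g(170,438)],.004)[:,:2];print(P)
a=lambda v:np.degrees(np.arctan2(v[1],v[0]))
print('right edge',a(P[2]-P[1]),np.linalg.norm(P[2]-P[1]),'left',a(P[3]-P[0]),'short',a(P[0]-P[1]),np.linalg.norm(P[0]-P[1]))
print('centre', (P[0]+P[2])/2)
Q=plane(c,[g(385,186),g(633,186)],.2326)[:,:2]
s=bot.read_state();T=s['tcp_rot'];print('case end in tool',[ (T.T@(np.r_[q,.2326]-s['position'])).round(4) for q in Q])
"
```

```text
[[ 0.33270561 -0.25142065]
 [ 0.35167697 -0.15327327]
 [ 0.54584195 -0.19122636]
 [ 0.50831603 -0.28647269]]
right edge -11.060053204244808 0.197839523077311 left -11.28795493631911 short -100.94004714404934 0.09996410291555316
centre [ 0.43927378 -0.2213235 ]
case end in tool [array([-0.0239, -0.0293, -0.0788]), array([-0.0239,  0.0269, -0.0788])]
```

```bash
python3 -c "
from h import *
goto((.438,-.222,.1),78.85)
"
```

```text
t 24.85 pos [ 0.4895 -0.0469  0.2085] yang 78.62 open 0.686 F [-0.3  0.4 -2.2] J [-19.  21. 102.   0.  57. -97.]
shift [ 108.4 -181.9  -15.7] turn [-0.23 -0.13 -0.03]
```

Emit:
play_rows([
  [[0,-45,-4],[-0.2,0,0],0],
  [[0,-90,-8],[-0.2,0,0],0],
  [[0,-135,-12],[-0.2,0,0],0],
  [[25,-175,-15.5],[-0.2,0,0],0],
  [[70,-182,-15.5],[-0.2,0,0],0],
  [[120,-182,-15.5],[-0.2,0,0],0],
  [[160,-182,-15.5],[-0.2,0,0],0],
  [[160,-182,-15.5],[-0.2,0,0],0],
])

```text
time_s: 25.65
position: [0.4361, -0.22, 0.0441]
tcp_rot: [[-0.01, 0.195, 0.981], [0.009, 0.981, -0.195], [-1.0, 0.007, -0.012]]
force: [-0.6, 1.4, -2.7]
opening: 0.687
```

```bash
python3 -c "
from h import *
cap('wrist');cap('wrist')
goto((.438,-.222,.0137),78.85)
c=cap('wrist','w16')
"
```

```text
t 25.75 pos [ 0.4396 -0.2228  0.049 ] yang 78.8 open 0.688 F [ 0.8 -0.2 -3.4] J [ -40.   37.  109.    0.   34. -119.]
shift [35.3  0.4 -1.7] turn [-0.05 -0.09 -0.05]
```

View pics/w16.png

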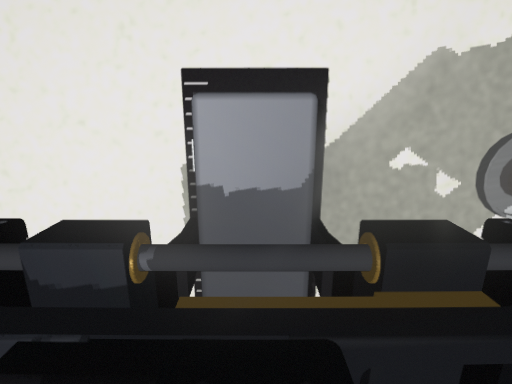

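```bash
python3 -c "
from h import *
c=load('w16')
P=plane(c,[(182,69),(327.5,69)],.004);Q=plane(c,[(193,93),(317.5,93)],.0733)
s=bot.read_state();T=s['tcp_rot']
for A in(P,Q): B=(A-s['position'])@T; print((B*1000).round(1), (B.mean(0)*1000).round(1))
"
```

```text
[[  46.2  -48.8 -100.1]
 [  46.1   48.7 -100.2]] [ 4.610e+01 -1.000e-01 -1.001e+02]
[[-23.1 -28.3 -79.6]
 [-23.2  28.1 -79.6]] [-23.1  -0.1 -79.6]
```

Emit:
play_rows([
  [[20,0,0],[0,0,0],0],
  [[29,0,0],[0,0,0],0],
  [[33,0,0],[0,0,0],0],
  [[35,0,0],[0,0,0],0],
  [[35,0,0],[0,0,0],0],
  [[35,0,0],[0,0,0],0],
])

```text
time_s: 26.4
position: [0.4401, -0.2241, 0.0145]
tcp_rot: [[0.001, 0.196, 0.981], [-0.001, 0.981, -0.196], [-1.0, -0.001, 0.001]]
force: [-0.1, 0.0, -3.7]
opening: 0.685
```

Emit:
play_rows([
  [[0.8,0,0],[0,0,0],0],
  [[1.3,0,0],[0,0,0],0],
  [[1.3,0,0],[0,0,0],0],
])

```text
time_s: 26.7
position: [0.44, -0.224, 0.0137]
tcp_rot: [[0.001, 0.196, 0.981], [-0.001, 0.981, -0.196], [-1.0, -0.001, 0.001]]
force: [-0.7, 0.4, 6.5]
opening: 0.686
```

Emit:
play_rows([
  [[0,0,0],[0,0,0],0.85],
  [[0,0,0],[0,0,0],0.95],
  [[0,0,0],[0,0,0],0.95],
  [[0,0,0],[0,0,0],0.95],
  [[0,0,0],[0,0,0],0.95],
  [[-25,0,0],[0,0,0],0.95],
  [[-65,0,0],[0,0,0],1],
  [[-110,0,0],[0,0,0],1],
])

```text
time_s: 27.5
position: [0.4387, -0.2231, 0.1226]
tcp_rot: [[-0.003, 0.196, 0.981], [0.003, 0.981, -0.196], [-1.0, 0.002, -0.003]]
force: [0.6, -1.0, 0.2]
opening: 0.988
```

Emit:
play_rows([
  [[-45,0,25],[0,0,0],1],
  [[-90,0,60],[0,0,0],1],
  [[-100,0,90],[0,0,0],1],
  [[-100,0,90],[0,0,0],1],
  [[-100,0,90],[0,0,0],1],
  [[-100,0,90],[0,0,0],1],
])

```text
time_s: 28.1
position: [0.5259, -0.2402, 0.2209]
tcp_rot: [[-0.004, 0.196, 0.981], [0.003, 0.981, -0.196], [-1.0, 0.002, -0.005]]
force: [0.0, -0.8, -0.1]
opening: 1.0
```

```bash
python3 -c "
from h import *
cap('wrist');c=cap('wrist','w17');crop(c,120,0,400,230,2,'w17c')
c=cap('top','top3');crop(c,160,110,410,270,3,'top3c')
c=cap('scene','scene3');crop(c,80,160,380,280,2,'scene3c')
"
```

```text
(no output)
```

View pics/w17c.png

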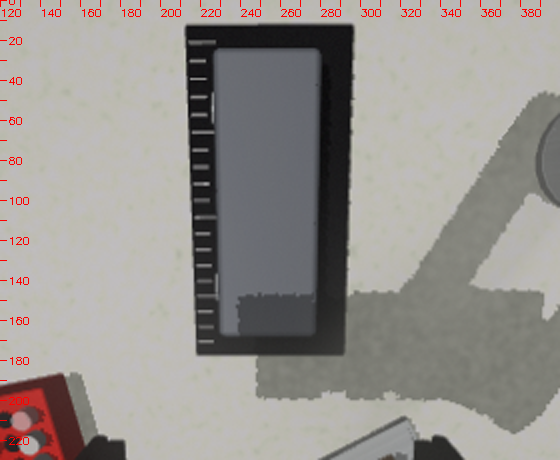

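View pics/top3c.png

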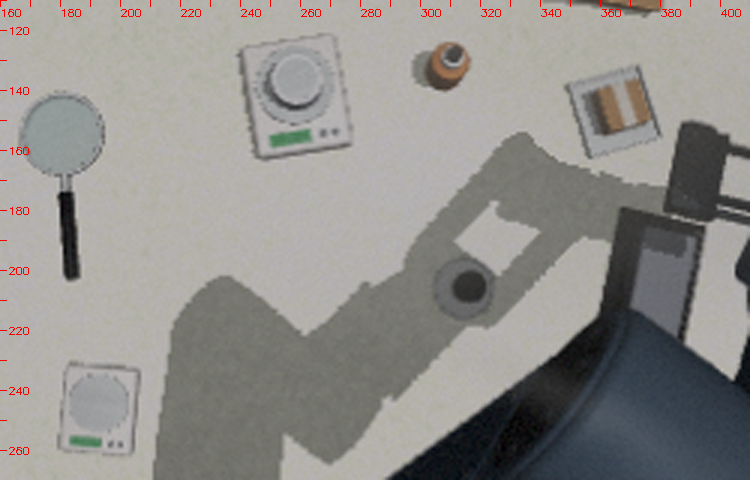

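View pics/scene3c.png

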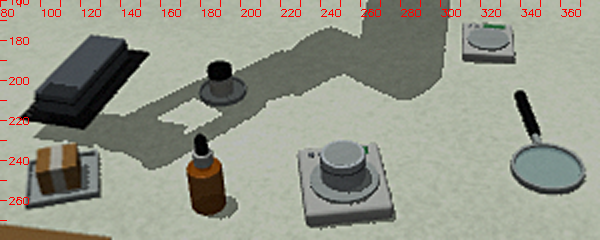

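```bash
python3 -c "
from h import *
c=load('w17');t=load('top3')
g=lambda x,y:(120+x/2-.25,y/2-.25)
for n,Q,z in(('mat',[(186,25),(353.5,25),(344.5,355),(197,354)],.004),('case',[(213,48.5),(321.5,48.5),(316,335.5),(219.5,335.5)],.038)):
  P=plane(c,[g(*q) for q in Q],z)[:,:2];e=np.roll(P,-1,0)-P;print(n,P.mean(0),np.linalg.norm(e,axis=1).round(4),np.degrees(np.arctan2(e[:,1],e[:,0])).round(2))
T=lambda x,y:(160+x/3-.33,110+y/3-.33)
print('jar',plane(t,[T(468,286)],.045),'dish',plane(t,[T(463,288)],.009))
"
```

```text
mat [ 0.4392688  -0.22300189] [0.0986 0.1983 0.0991 0.1975] [  78.76  -10.98 -101.69  168.87]
case [ 0.44058671 -0.22502955] [0.0586 0.157  0.0585 0.1569] [  78.75  -11.22 -101.29  168.81]
jar [[ 0.44984159 -0.02102729  0.045     ]] dish [[ 0.44925588 -0.02122638  0.009     ]]
```

```bash
python3 -c "
from h import *
goto((.5,-.2,.2),78)
print(bot.hand_in())"
```

```text
t 28.3 pos [ 0.5267 -0.2409  0.2215] yang 78.69 open 0.998 F [ 0.4 -0.2 -0.1] J [ -36.   27.   89.   -0.   65. -114.]
shift [ 21.7  34.8 -34.1] turn [ 0.69 -0.15 -0.06]
the job is handed in; nothing more can be done
None
```

I took the stack apart in the order jar, tin, carton, case and set each one upright at its own station. The job was handed in at 28.3 s of the 115 s, with the gripper open, well clear of everything and reading almost no force. No verdict was reported.

The last checks from the pictures:

| Item | Station | Offset from centre |
|---|---|---|
| Jar | Round steel dish | About 1 mm |
| Tin | Balance pan (about 83 mm across as measured, so the right size) | About 1 mm |
| Carton | Square steel tray | Flat inside with clear space all round, square to the tray by eye |
| Case | Rubber mat | About 2.4 mm, lined up within about 0.3° |

- **Disagreement on the case:** just before lowering, it measured within 0.5 mm of the mat centre. After release it measured 2.4 mm off. That is close to the 2 mm camera calibration, so I left it. The arm blocked the top camera's view of the mat, so that camera could not confirm it.
- **Camera bias:** the wrist and top cameras disagreed by 1 to 4 mm on absolute positions. I relied on the differences between each item and its station.
- **Bottle and magnifier:** they look unmoved in the final top and scene pictures.

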